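# Gauge the napkin rings and carry them back on the rod

## Robot

A 6-joint arm with a two-finger parallel gripper is mounted at the origin on a cart in front of the work surface, level with it; the furniture and walls round the work are solid. World frame = base frame: x ahead of the robot, y to its left, z up, the work surface at z = 0. Lengths are in m, angles in rad, forces in N, time in s.
With the tool pointing down it reaches from about 0.35 to 0.975 m from the base axis. Payload 17.4 kg.
Tool frame: the origin (TCP) lies on the centre line of the jaws, within the pads' length; the fingertips stand 11 mm ahead of it and the grasp point (between the pads) lies 8 mm behind it; z points along the fingers, y is the line along which they close (so a half turn about z gives the same grasp; the last joint's range is limited). The gripper opens to 85 mm and grips with 20 to 120 N. Pads are 22 mm wide; open, the fingers measure 114 mm over their backs; the gripper's body (76 mm by 85 mm) begins 54 mm behind the grasp point. The pads swing forward as they close: fully open they stand 13 mm farther back than shut.
Start: joints at [1.171, 0.116, 1.442, -0, 1.584, -0.038], TCP at [0.239, 0.631, 0.213] pointing down, gripper open.
Joint ranges: [-2.83, 2.83], [-0.83, 2.19], [0.07, 2.5], [-1.14, 4.28], [0.01, 3], [-2.97, 2.97]. Speed limits (rad/s): [1.89, 1.89, 2.22, 3.14, 3.14, 3.14].

## Interface

Orientations are given as a rotation vector (axis times angle).
In Python, from cell import manip gives the robot as it stands.
- The arm moves only by the shell command python3 -m inch 'ROWS' [FORCE]. ROWS is JSON, a list of rows, each a list of 7 numbers: the finger opening in m, from 0 to 0.0854, then the shift along the world's x, y, z in m, then the turn, a rotation vector about the world's x, y, z in rad. In form: [[gripper, x, y, z, wx, wy, wz], ...]. A call has 1 to 8 rows; each row shifts and turns the commanded pose from where the row before left it; what a row does not reach is not made up. A row lasts 1/10 s, in which the tool goes at most 50 mm and 8.59 degrees, less where a joint would pass 70% of its speed; a pose out of reach is approached as far as the arm can. A call with a gripper value outside its range is refused whole. The fingers move at their own pace and stop on an object; FORCE is the grip in N (left out, the last holds). Time passes only in rows, so rows that do not move let the fingers close. It gives the time, the measured TCP pose, the force, the opening and the grip force at its end, in the units of the state.
- manip.read_state(): the state, without advancing time (a new reading comes with each control period).
- manip.get_image(name): name is "scene" or "top" or "wrist"; returns a dict with "img" (420x560x3 uint8, red, green, blue), "depth" (420x560 float32, m along the optical axis (not along the pixel's ray), 0 where there is no reading), "mtx" (3x3 intrinsics, pixels), "k1" (the pictures are not rectified: a ray, as slopes to the right and down, at radius r is drawn at 1 + k1 r^2 times it, then the intrinsics apply), "rvec" (rotation vector, rad) and "tvec" (3), from world to camera coordinates, as OpenCV has them. Camera axes: x right, y down, z forward; pixel columns grow to the right and rows downward; lengths in m; the calibration is good to about 2 mm. A picture is of the moment at which its call begins.
- manip.close_job(): hands the job in; it is judged then, once.
The state is a dict: "time": time; "qpos": joint angles; "dq": joint speeds; "joint_torque": joint torques, N m; "tcp_pos": TCP position; "tcp_rot": TCP orientation; "wrist_force": force on the tool from outside, world axes, zero at the start; "moment": the same for the moment, N m; "opening": opening from 0.0 (shut) to 1.0 (fully open); "grasp_force": force on a finger pad.
Only numpy, scipy, OpenCV 4.12 (cv2) and the standard library are available. Lean on these libraries where they do the work, as an engineer would, in place of code of your own. Each camera call takes 0.05 s, during which the arm holds its last target. There are 200 camera calls.

## Task

Open the bench gauge, stand all the wooden napkin rings on it in one row, bore to bore, between its low jaws, and slide the jaw shut on the row by its fin until the spring anvil registers contact but without driving the anvil home. Then slide the jaw back wide open, thread the carrying rod through the whole row, lift all the rings off together on the rod and set them down upright on the dark serving board, with the rod released and left lying through them. Finally slide the jaw of the empty gauge shut; do not disturb the mug and the spice jar.

Things in the scene. Friction and masses are not known exactly. Their poses are not given: they have to be found in the camera images.
- gauge: bench gauge: fixed aluminium base 96 mm (x) by 216 mm (y, from -76 to +140), 4 mm thick; the rings stand on it between sliding jaw and spring anvil and are squeezed along y. Origin on the centre line, at table height. Jaw face, anvil and anvil housing stand only 14 mm above the base, so rod and handle pass over them.
- anvil_face (a point): centre of the face of the spring anvil (a low steel plate 60 mm wide, at the +y end of the gauge, facing its -y), 12 mm above the table; it moves with the anvil. The anvil's housing ends 40 mm behind the resting face. Axes as the gauge's.
- anvil (a joint): how far the spring anvil is pushed in towards +y of the gauge, m: 0 at rest, about 0.7 N for each mm, stop at 0.010. Contact counts as registered from 0.002 on; beyond 0.009 it is driven home, which is wrong.
- jaw (a joint): opening of the gauge, m: gap along the gauge's y between the jaw's face and the resting anvil's face; 0 shut, 0.125 fully open. The jaw slides with about 1.5 N of friction and stays where it is left. Counts as wide open above 0.115 and as shut below 0.012.
- jaw_face (a point): centre of the sliding jaw's face (a low steel plate 76 mm wide, facing +y of the gauge), 12 mm above the table; axes as the gauge's
- jaw_fin (a point): dark upright thumb fin of the jaw, on the centre line: 12 mm thick (x), 30 mm long (y), its top 70 mm above the table, free to be pinched from above across x. This point is its centre, 55 mm above the table and 22 mm behind the jaw's face. It moves with the jaw.
- ring0: wooden napkin ring, 30 g, one of up to four alike (None if absent): a round band 58 mm across, 26 mm long, with a 34 mm bore right through and a flat foot 54 mm wide on which it stands. Origin at the centre of the bore, 30 mm above its underside. y runs along the bore, z up, x across (58 mm over the round sides at origin height).
- ring1: wooden napkin ring, 30 g, one of up to four alike (None if absent): a round band 58 mm across, 26 mm long, with a 34 mm bore right through and a flat foot 54 mm wide on which it stands. Origin at the centre of the bore, 30 mm above its underside. y runs along the bore, z up, x across (58 mm over the round sides at origin height).
- ring2: wooden napkin ring, 30 g, one of up to four alike (None if absent): a round band 58 mm across, 26 mm long, with a 34 mm bore right through and a flat foot 54 mm wide on which it stands. Origin at the centre of the bore, 30 mm above its underside. y runs along the bore, z up, x across (58 mm over the round sides at origin height).
- ring3: wooden napkin ring, 30 g, one of up to four alike (None if absent): a round band 58 mm across, 26 mm long, with a 34 mm bore right through and a flat foot 54 mm wide on which it stands. Origin at the centre of the bore, 30 mm above its underside. y runs along the bore, z up, x across (58 mm over the round sides at origin height).
- rod: carrying rod, 100 g: a wooden handle 60 mm long (x), 18 mm wide (y), 26 mm high (z) with a straight steel rod 10 mm thick sticking out 128 mm to +x. Origin at the centre of the handle; the rod's axis is 4 mm below the origin, from x = +30 to x = +158 mm. It lies flat on its handle; centre of mass about 15 mm ahead of the origin.
- rod_tip (a point): the free end of the rod, on its axis
- board: dark wooden serving board, 110 mm (x) by 250 mm (y), 6 mm thick, fixed; origin at the centre of its underside, at table height. The rings stand on it at the start. To its right stands a tall refrigerator (nearest corner about x 0.47, y -0.13 m), to its left a coffee machine (beyond about x 0.56, y 0.30 m): keep wrist and gripper clear of both.
- mug: black mug 95 mm high, a bystander; origin at the centre of its underside
- cocoa: spice jar 42 mm wide, 106 mm high, a bystander; origin at the centre of its underside
Things that resemble listed ones, but are neither listed nor needed, are in the scene too. What is shaped like the ring2 but turquoise is not meant.

How it is judged:
By the outcome, as a careful person would: the job done as asked, in the order asked, and still so for the second after the job is handed in, with the robot touching nothing.
Of ring0, ring1, ring2, ring3 only 2 to 4 are there at a start; the rules pass over those that are not, and their reading is None.
At some moment in a run one of ring0, ring1, ring2, ring3 may be knocked a few centimetres aside while the robot is not near it.
It also fails if it takes over 210 s, if anything falls off the work surface, if the arm or the gripper's body presses on something with over 40 N, if the wrist force passes 120 N, or if a joint passes its speed limit or range.

## Working session

There is one attempt and no reset: what is moved stays moved. The work goes in short steps, Python scripts to look and compute and a shell command to move; the robot and the scene stay as the last step left them, time stands still between calls to the robot, and variables do not carry over. Pictures are saved under pics/ and viewed, at most 14 in all, crops included, and the job is handed in when it is done.

```bash
ls; mkdir -p pics
cat > h.py <<'E'
import numpy as np, cv2, sys
from cell import manip
from scipy.spatial.transform import Rotation as R
def shot(name, save=None):
    d=manip.get_image(name)
    if save: cv2.imwrite(f'pics/{save}.png', d['img'][:,:,::-1])
    return d
def unproj(d,u,v,z=None,depth=None):
    K=d['mtx']; k1=d['k1']
    D=np.array([k1,0,0,0,0],float)
    p=cv2.undistortPoints(np.array([[[u,v]]],float),K,D)[0,0]
    Rm=cv2.Rodrigues(np.array(d['rvec'],float))[0]; t=np.array(d['tvec'],float).ravel()
    c=-Rm.T@t; ray=Rm.T@np.array([p[0],p[1],1.0])
    s=depth if z is None else (z-c[2])/ray[2]
    return c+s*ray
def cloud(d):
    h,w=d['depth'].shape
    uu,vv=np.meshgrid(np.arange(w),np.arange(h))
    pts=np.stack([uu,vv],-1).reshape(-1,1,2).astype(float)
    p=cv2.undistortPoints(pts,d['mtx'],np.array([d['k1'],0,0,0,0],float))[:,0]
    Rm=cv2.Rodrigues(np.array(d['rvec'],float))[0]; t=np.array(d['tvec'],float).ravel()
    P=np.c_[p,np.ones(len(p))]*d['depth'].reshape(-1,1)
    return ((P-t)@Rm).reshape(h,w,3)
E
python3 - <<'E'
from h import *
a=shot('scene','s0'); b=shot('top','t0')
for d in (a,b): print(d['mtx'].tolist(),d['k1'],unproj(d,280,210,depth=0.0))
np.savez('pics/t0.npz',**b); np.savez('pics/s0.npz',**a)
print(manip.read_state())
E
```

```text
pics
[[473.61862689808567, 0.0, 273.4984879246493], [0.0, 473.61862689808567, 211.5656441524068], [0.0, 0.0, 1.0]] -0.01794419087721938 [-0.00417267 -0.72479996  1.00877624]
[[401.12719314614054, 0.0, 280.1158233060342], [0.0, 401.12719314614054, 211.83861835683047], [0.0, 0.0, 1.0]] -0.10323742049212344 [ 0.43362887 -0.04166101  1.02734794]
{'time': 0.1, 'qpos': array([ 1.17117173e+00,  1.16461097e-01,  1.44214006e+00,  4.74011521e-06,
        1.58401562e+00, -3.78072860e-02]), 'dq': array([ 6.10811930e-04, -1.24777261e-03, -1.61497972e-03, -2.70540691e-05,
       -3.23680156e-04,  7.21258654e-04]), 'joint_torque': array([ 2.09917802e-03, -7.33668852e+01, -6.33791971e+01,  5.90663126e-05,
        5.16272805e-03, -2.54211091e-05]), 'tcp_pos': array([0.23887771, 0.63113501, 0.21185671]), 'tcp_rot': array([-5.65205289e-01, -3.09010028e+00,  1.56863614e-03]), 'wrist_force': array([-0.40646913,  0.23754959, -0.65354449]), 'moment': array([-0.01431556, -0.0414327 , -0.00220505]), 'grasp_force': 0.0, 'opening': 1.0022050609576378}
```

View pics/t0.png

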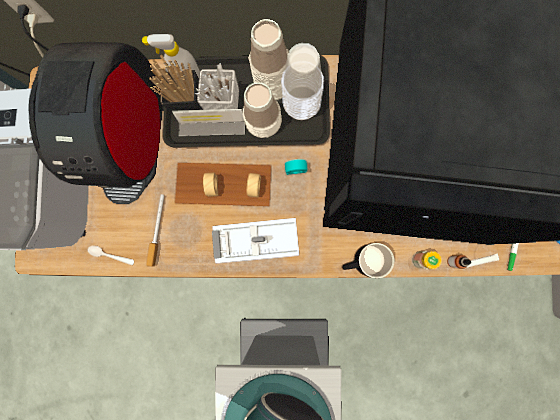

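View pics/s0.png

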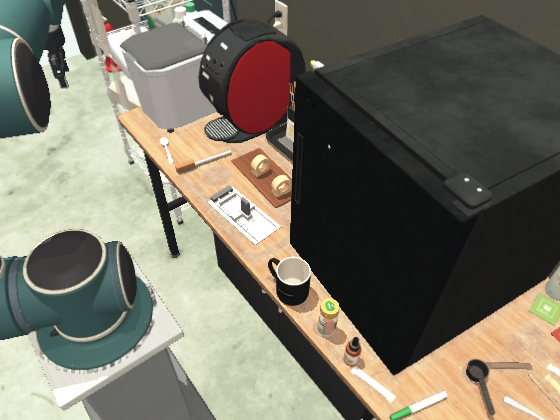

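The top view shows two rings on the board at about (210,184) and (256,184), with the turquoise decoy at (296,167). The gauge is at (256,240) with its fin at (258,239), and the rod has its handle at (153,253) and its tip at (162,197). The mug is at (375,258) and the jar at (430,260). The scene view shows the same two rings.

Run:
```python
from h import *
b=dict(np.load('pics/t0.npz')); C=cloud(b); im=b['img']
hsv=cv2.cvtColor(im,cv2.COLOR_RGB2HSV)
def box(m,name):
    n,l,st,ce=cv2.connectedComponentsWithStats(m.astype(np.uint8))
    for i in range(1,n):
        if st[i,4]<25: continue
        P=C[l==i]; r=cv2.minAreaRect(P[:,:2].astype(np.float32)*1000)
        print(name,ce[i].round(),st[i,4],'mm',np.round(r[0]),np.round(r[1]),round(r[2],1),'z',np.round(np.percentile(P[:,2],[5,50,95]),3))
work=(C[:,:,0]>.2)&(C[:,:,0]<.75)&(C[:,:,1]>-.3)&(C[:,:,1]<.4)
box(work&(C[:,:,2]>.035)&(C[:,:,2]<.12),'tall')
box(work&(hsv[:,:,2]>215)&(hsv[:,:,1]<40)&(C[:,:,2]<.03),'white')
box(work&(hsv[:,:,2]<140)&(hsv[:,:,1]>110)&(C[:,:,2]<.02)&(C[:,:,0]>.4),'board')
box(work&(C[:,:,2]>.015)&(C[:,:,2]<.032)&(C[:,:,1]>.15)&(C[:,:,0]<.5),'handle')
g=im[205:280,195:320]; w=im[150:275,130:320]
cv2.imwrite('pics/t0c.png',cv2.resize(w,None,fx=4,fy=4,interpolation=cv2.INTER_CUBIC)[:,:,::-1])
```

```text
tall [261. 128.] 189 mm [745.  39.] [10. 53.] 0.1 z [0.038 0.066 0.099]
tall [151. 151.] 466 mm [679. 310.] [ 11. 142.] 83.8 z [0.043 0.088 0.117]
tall [346. 202.] 457 mm [ 577. -156.] [312. 147.] 31.1 z [0.04  0.081 0.116]
tall [296. 165.] 246 mm [656. -48.] [27. 56.] 6.1 z [0.04  0.053 0.059]
tall [209. 184.] 243 mm [611. 169.] [56. 27.] 4.6 z [0.044 0.06  0.065]
tall [253. 184.] 248 mm [608.  59.] [26. 57.] 83.2 z [0.043 0.059 0.065]
tall [258. 239.] 70 mm [472.  45.] [12. 29.] 1.1 z [0.053 0.068 0.071]
tall [372. 261.] 554 mm [ 424. -217.] [108.  82.] 73.3 z [0.041 0.081 0.095]
white [157. 219.] 105 mm [525. 311.] [ 10. 124.] 82.2 z [0.009 0.013 0.016]
white [258. 240.] 2554 mm [469.  58.] [ 97. 215.] 5.3 z [-0.     0.003  0.017]
white [373. 258.] 351 mm [ 421. -241.] [46. 60.] 87.5 z [0.003 0.006 0.01 ]
white [129. 261.] 41 mm [413. 390.] [13. 21.] 0.1 z [-0.002  0.003  0.007]
board [220. 184.] 151 mm [615. 149.] [57. 19.] 4.6 z [0.002 0.005 0.015]
board [262. 185.] 126 mm [610.  38.] [16. 58.] 83.6 z [0.003 0.005 0.01 ]
board [155. 254.] 61 mm [434. 317.] [ 7. 58.] 81.7 z [-0.002  0.011  0.019]
handle [215. 242.] 140 mm [461. 158.] [69. 16.] 0.2 z [0.015 0.017 0.02 ]
handle [151. 254.] 185 mm [434. 324.] [20. 65.] 83.3 z [0.016 0.024 0.027]
```

View pics/t0c.png

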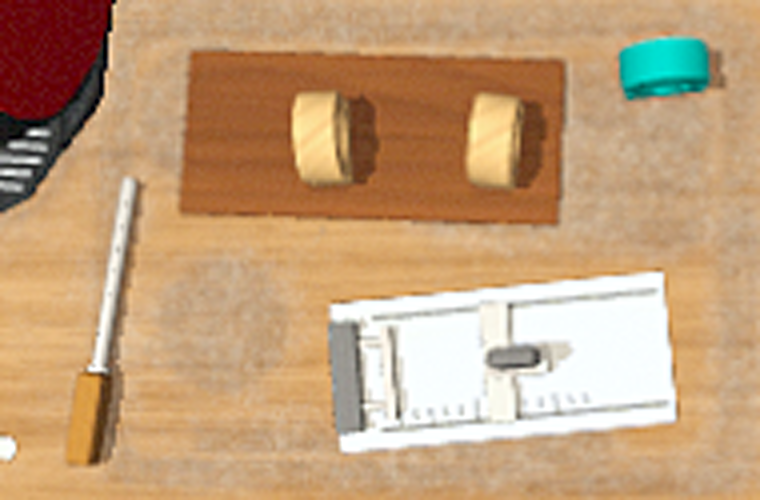

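The crop shows the gauge's anvil at the left end (world +y), so the gauge yaw is about +5°. Both rings stand bore-along-y on the board. The rod points along +x, and its handle at crop (88,415) is nearest the robot. I'm moving above the gauge for a closer look.

```bash
python3 -m inch '[[0.085,0.018,-0.045,0.01,0,0,-0.14],[0.085,0.018,-0.045,0.01,0,0,-0.14],[0.085,0.018,-0.045,0.01,0,0,-0.14],[0.085,0.018,-0.045,0.01,0,0,-0.14],[0.085,0.018,-0.045,0.01,0,0,-0.14],[0.085,0.018,-0.045,0.01,0,0,-0.14],[0.085,0.018,-0.045,0.01,0,0,-0.14],[0.085,0.018,-0.045,0.01,0,0,-0.14]]' 40
python3 -m inch '[[0.085,0.018,-0.045,0.01,0,0,0],[0.085,0.018,-0.045,0.01,0,0,0],[0.085,0.018,-0.045,0.01,0,0,0],[0.085,0.018,-0.045,0.01,0,0,0],[0.085,0,0,0,0,0,0],[0.085,0,0,0,0,0,0]]'
python3 - <<'E'
from h import *
d=shot('wrist','w1'); np.savez('pics/w1.npz',**d)
t=shot('top'); np.savez('pics/t1.npz',**t)
s=manip.read_state(); print(s['tcp_pos'],R.from_rotvec(s['tcp_rot']).as_matrix()[:,1])
C=cloud(d); print(unproj(d,280,210,depth=0.0)); print(C[::60,::80].round(3)[...,2])
E
```

```text
time: 0.9
tcp_pos: [0.383, 0.2694, 0.2928]
tcp_rot: [2.127, 2.312, 0.0]
wrist_force: [1.0, 0.6, -0.2]
opening: 0.991
grasp_force: 0.0
time: 1.5
tcp_pos: [0.4551, 0.0904, 0.3323]
tcp_rot: [-2.123, -2.315, 0.0]
wrist_force: [-0.3, 0.9, -0.4]
opening: 0.995
grasp_force: 0.0
[0.45465225 0.09191861 0.33210836] [ 9.95992233e-01  8.94378701e-02 -5.83230924e-04]
[0.44677672 0.1697281  0.49308872]
[[-0.719 -0.723 -0.721 -0.    -0.001  0.     0.493]
 [-0.72  -0.717 -0.72  -0.    -0.001  0.005  0.001]
 [ 0.011 -0.    -0.389 -0.001 -0.002  0.063  0.004]
 [ 0.095  0.01  -0.366  0.    -0.001  0.005  0.021]
 [ 0.126 -0.001 -0.718 -0.    -0.001 -0.001  0.102]
 [-0.715 -0.722  0.398  0.049  0.073  0.397  0.088]
 [-0.716  0.42   0.431  0.425  0.424  0.432  0.424]]
```

View pics/w1.png

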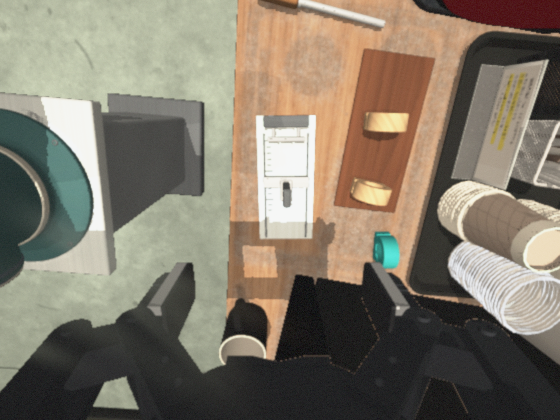

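The wrist view shows the gauge at (287,177), the fin at (287,194), and the rings at (387,122) and (371,191). The rod tip is at (383,23). I'll measure all of these in this second view and compare with the top view.

```bash
cat > m.py <<'E'
from h import *
def measure(d):
    C=cloud(d); im=d['img']; hsv=cv2.cvtColor(im,cv2.COLOR_RGB2HSV); X,Y,Z=C[...,0],C[...,1],C[...,2]
    def box(m,name,mn=25):
        m=cv2.morphologyEx(m.astype(np.uint8),cv2.MORPH_OPEN,np.ones((2,2)))
        n,l,st,ce=cv2.connectedComponentsWithStats(m)
        for i in range(1,n):
            if st[i,4]<mn: continue
            P=C[l==i]; r=cv2.minAreaRect(P[:,:2].astype(np.float32)*1000)
            print(name,ce[i].round(),st[i,4],'mm',np.round(r[0],1),np.round(r[1],1),round(r[2],1),'z',np.round(np.percentile(P[:,2],[5,50,95]),3))
    wk=(X>.38)&(X<.7)&(Y>-.12)&(Y<.36)
    box(wk&(Z>.04)&(Z<.09),'tall')
    box(wk&(X<.56)&(hsv[...,1]<60)&(Y<.2)&(Z<.01)&(hsv[...,2]>150),'base')
    box(wk&(Z>.011)&(Z<.028)&(Y<.2)&(X<.53),'low')
    box(wk&(Y>.23)&(Z>.005)&(Z<.04)&(X<.6),'rod')
    box(wk&(X>.53)&(Z>.003)&(Z<.012)&(Y<.29),'board',300)
E
python3 - <<'E'
from m import *
for f in ('t1','w1'): print(f); measure(dict(np.load(f'pics/{f}.npz')))
E
```

```text
t1
tall [153. 161.] 125 mm [665.  317.9] [24.2 70.6] 71.6 z [0.011 0.056 0.077]
tall [297. 165.] 225 mm [555.4 -45.2] [ 53.3 243.6] 87.7 z [0.018 0.053 0.059]
tall [254. 185.] 243 mm [527.3  23.3] [223.4  46.1] 23.1 z [0.021 0.058 0.064]
tall [259. 240.] 70 mm [469.5  45.9] [10.9 31.2] 2.4 z [0.019 0.067 0.071]
base [271. 240.] 1890 mm [469.6  23.9] [ 97.7 153.2] 5.6 z [-0.001  0.003  0.007]
low [254. 232.] 82 mm [461.4  17.8] [128.1  28.2] 52.6 z [0.005 0.017 0.069]
low [256. 249.] 107 mm [445.8  50.1] [32.7 27. ] 0.7 z [0.002 0.016 0.02 ]
board [234. 180.] 1562 mm [605.   76.5] [385.1 158. ] 56.9 z [0.001 0.005 0.009]
w1
tall [466.   9.] 602 mm [566.1 257. ] [292.6  42.6] 27.9 z [0.041 0.067 0.086]
tall [389. 123.] 729 mm [552.  162.8] [209.4  29. ] 2.8 z [0.005 0.06  0.064]
tall [374. 195.] 605 mm [544.   90.6] [ 46.9 246.3] 61.6 z [0.005 0.06  0.064]
tall [288. 196.] 181 mm [473.7  35.7] [14.4 51.7] 7.8 z [0.004 0.068 0.07 ]
tall [391. 255.] 458 mm [582.1  46. ] [ 46.1 363.8] 40.3 z [-0.001  0.054  0.058]
tall [307. 291.] 354 mm [ 524.3 -117.8] [12.3 43.7] 68.7 z [0.045 0.069 0.09 ]
tall [329. 295.] 228 mm [498.1  19.6] [ 24.3 316.4] 23.3 z [0.046 0.069 0.09 ]
base [286. 183.] 5284 mm [469.6  58.3] [ 98.4 226.3] 5.5 z [0.001 0.003 0.005]
base [287. 132.] 199 mm [462.9 137.8] [32.1 13.4] 5.9 z [0.002 0.003 0.015]
low [287. 126.] 768 mm [463.  147.2] [72.6 47.5] 4.7 z [0.003 0.017 0.019]
low [287. 183.] 496 mm [449.6  91.2] [ 75.2 138.1] 30.7 z [0.003 0.017 0.031]
low [304. 277.] 46 mm [476.2  23.5] [ 26.7 297.2] 16.5 z [0.02  0.025 0.029]
rod [330.  11.] 937 mm [516.1 259.7] [171.2 149.4] 11.3 z [-0.001  0.012  0.022]
board [384. 125.] 8822 mm [560.6 143.1] [251.4 229.6] 87.8 z [0.003 0.005 0.007]
```

```bash
sed -i 's/    m=cv2.morphologyEx.*/    m=m.astype(np.uint8)/; s/^\(\s*\)m=m.astype/\1    m=m.astype/' m.py; sed -i 's/^ *m=m.astype/        m=m.astype/' m.py
python3 - <<'E'
from m import *
d=dict(np.load('pics/w1.npz')); measure(d)
C=cloud(d); 
# jaw plate / anvil profile along gauge y
a=np.radians(5.4); o=np.array([.4723,.0261]); 
P=C.reshape(-1,3); q=P[:,:2]-o; gx=q@[np.cos(a),np.sin(a)]; gy=q@[-np.sin(a),np.cos(a)]
for y in range(-80,146,4):
    s=(abs(gx-.022)<.006)&(abs(gy-y/1000)<.002)
    print(y,np.round(1000*np.median(P[s,2]),1) if s.any() else None,end=' | ')
E
```

```text
tall [465.   9.] 588 mm [665.6 311.1] [ 8.  69.1] 84.4 z [0.045 0.069 0.088]
tall [388. 122.] 730 mm [609.5 168.5] [55.8 25.9] 3.4 z [0.045 0.06  0.064]
tall [373. 194.] 609 mm [606.2  58.9] [26.5 55.1] 83.1 z [0.044 0.06  0.064]
tall [287. 195.] 182 mm [470.1  46.9] [12.5 28.6] 5.9 z [0.048 0.068 0.07 ]
tall [390. 254.] 459 mm [653.8 -44.5] [26.3 47.4] 6.0 z [0.043 0.054 0.058]
tall [306. 290.] 358 mm [ 519.1 -115.1] [36.1  7.8] 1.8 z [0.043 0.067 0.088]
tall [328. 294.] 249 mm [ 558.6 -118.3] [ 3.3 30.1] 89.9 z [0.043 0.067 0.087]
base [285. 182.] 5287 mm [467.7  55.8] [ 98.4 218. ] 5.3 z [0.001 0.003 0.005]
base [286. 131.] 201 mm [461.5 138.8] [32.6 14. ] 5.2 z [0.002 0.003 0.009]
low [286. 125.] 770 mm [461.3 145.4] [70.8 38.2] 4.9 z [0.013 0.017 0.019]
low [286. 182.] 514 mm [469.8  47.8] [73.9 40.8] 5.8 z [0.014 0.017 0.021]
low [302. 276.] 53 mm [ 515.3 -113.9] [28.3  5.9] 5.7 z [0.016 0.022 0.027]
rod [331.  11.] 894 mm [502.9 312.1] [ 12.6 173.8] 84.1 z [0.008 0.012 0.022]
rod [367.  53.] 33 mm [571.  263.3] [15.3  8.4] 64.5 z [0.005 0.006 0.007]
rod [374.  65.] 254 mm [583.5 248.7] [37.3 32.9] 89.6 z [0.005 0.006 0.007]
board [383. 124.] 8860 mm [616.2 143.3] [249.2 109.9] 87.8 z [0.004 0.005 0.006]
-80 -0.8 | -76 2.5 | -72 3.0 | -68 3.3 | -64 3.7 | -60 3.2 | -56 3.0 | -52 2.7 | -48 2.5 | -44 3.8 | -40 3.0 | -36 3.3 | -32 3.1 | -28 3.4 | -24 2.8 | -20 2.4 | -16 3.4 | -12 3.0 | -8 3.1 | -4 2.5 | 0 3.0 | 4 3.1 | 8 3.0 | 12 3.3 | 16 3.5 | 20 3.4 | 24 17.2 | 28 16.9 | 32 17.0 | 36 17.5 | 40 16.1 | 44 3.0 | 48 3.3 | 52 3.0 | 56 3.4 | 60 430.4 | 64 430.8 | 68 430.9 | 72 430.9 | 76 416.9 | 80 430.9 | 84 431.7 | 88 3.0 | 92 3.5 | 96 3.1 | 100 16.2 | 104 17.5 | 108 12.5 | 112 3.6 | 116 11.7 | 120 7.8 | 124 17.2 | 128 16.9 | 132 17.0 | 136 17.0 | 140 -0.4 | 144 -1.1 |
```

All the checks hold: fin top 70 mm, base 3–4 mm, ring tops about 64 mm, and the right sizes. The gauge origin is about (0.4715, 0.0255) with yaw 5.4°. The jaw face is at gauge y 41 and the anvil face at about 99.5. Next I open the jaw by its fin.

```bash
python3 -m inch '[[0.05,0.016,-0.046,0,0,0,0],[0.05,0,0,-0.047,0,0,0],[0.05,0,0,-0.047,0,0,0],[0.05,0,0,-0.047,0,0,0],[0.05,0,0,-0.047,0,0,0],[0.05,0,0,-0.047,0,0,0],[0.05,0,0,-0.025,0,0,0],[0.05,0,0,-0.022,0,0,0]]' 40
python3 -m inch '[[0.05,0,0,0,0,0,0],[0.0,0,0,0,0,0,0],[0,0,0,0,0,0,0],[0,0,0,0,0,0,0],[0,0,0,0,0,0,0],[0,0,0,0,0,0,0]]' 30
```

```text
time: 2.4
tcp_pos: [0.4697, 0.0468, 0.0483]
tcp_rot: [-2.117, -2.32, 0.002]
wrist_force: [0.3, -0.8, 0.5]
opening: 0.587
grasp_force: 0.0
time: 3.0
tcp_pos: [0.4713, 0.0453, 0.0512]
tcp_rot: [2.12, 2.317, 0.001]
wrist_force: [-0.4, 0.8, 4.1]
opening: 0.002
grasp_force: 1.9
```

The gripper closed to nothing, so I'll look.

Run:
```python
from h import *
d=shot('wrist','w2'); t=shot('top')
s=manip.read_state(); print({k:np.round(v,4) for k,v in s.items()})
from m import measure; measure(t)
```

```text
{'time': np.float64(3.1), 'qpos': array([ 4.1900e-02, -2.4550e-01,  2.0517e+00,  1.0000e-04,  1.3344e+00,
       -4.7000e-02]), 'dq': array([-0.0007,  0.001 ,  0.0001, -0.0019, -0.0018, -0.0008]), 'joint_torque': array([-2.87300e-01, -3.59700e+01, -5.63471e+01, -1.79900e-01,
       -2.22500e-01,  2.80000e-03]), 'tcp_pos': array([0.4713, 0.0453, 0.0512]), 'tcp_rot': array([2.1201e+00, 2.3174e+00, 1.2000e-03]), 'wrist_force': array([-1.0231,  0.5117,  5.8361]), 'moment': array([0.1028, 0.1194, 0.0157]), 'grasp_force': np.float64(3.1029), 'opening': np.float64(-0.003)}
tall [152. 160.] 133 mm [661.1 313.5] [ 7.4 77. ] 83.5 z [0.046 0.069 0.088]
tall [296. 164.] 230 mm [655.8 -47.8] [26.  53.4] 5.7 z [0.042 0.053 0.059]
tall [209. 183.] 238 mm [610.8 169. ] [55.2 26.8] 3.8 z [0.045 0.06  0.065]
tall [253. 184.] 240 mm [608.5  58.8] [26.1 56.3] 83.1 z [0.045 0.06  0.065]
base [293. 239.] 337 mm [477.9 -35.6] [33.1 97.2] 89.7 z [-0.     0.003  0.006]
rod [181. 196.] 78 mm [583.3 250.9] [29.3 39.7] 0.3 z [0.005 0.006 0.008]
rod [154. 238.] 410 mm [495.7 320.2] [ 26.9 187.4] 84.4 z [0.008 0.014 0.026]
board [221. 183.] 2751 mm [617.5 143.7] [252.6 108.9] 89.2 z [0.003 0.005 0.008]
```

View pics/w2.png

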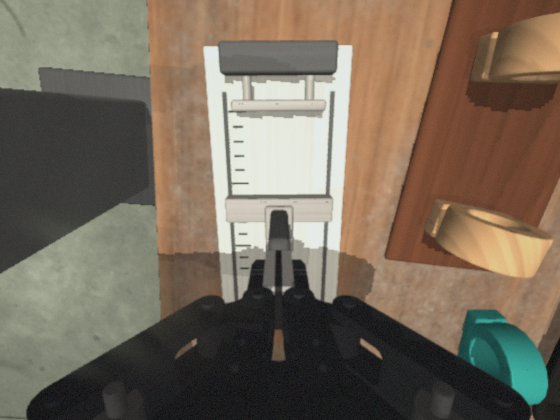

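Run:
```python
from h import *
d=shot('wrist'); C=cloud(d)
cv2.imwrite('pics/w2c.png',cv2.resize(d['img'][180:330,190:370],None,fx=4,fy=4,interpolation=cv2.INTER_CUBIC)[:,:,::-1])
print(unproj(d,280,210,depth=0.0))
for v in range(190,330,8): print(v,C[v,278].round(3),C[v,262].round(3),d['img'][v,278])
```

```text
[0.46248622 0.12464966 0.2119536 ]
190 [0.467 0.069 0.002] [0.455 0.068 0.002] [230 233 223]
198 [0.467 0.067 0.016] [0.456 0.066 0.018] [136 131 123]
206 [0.468 0.062 0.019] [0.457 0.06  0.017] [129 124 118]
214 [0.468 0.06  0.03 ] [0.457 0.054 0.017] [54 52 49]
222 [0.468 0.06  0.045] [0.457 0.043 0.003] [54 55 51]
230 [0.468 0.06  0.057] [0.458 0.036 0.003] [56 58 56]
238 [0.468 0.06  0.068] [0.458 0.03  0.004] [72 72 67]
246 [0.468 0.056 0.07 ] [0.459 0.023 0.004] [102 103  99]
254 [0.468 0.056 0.078] [0.459 0.016 0.004] [32 30 30]
262 [0.468 0.056 0.088] [0.461 0.051 0.079] [27 28 26]
270 [0.468 0.056 0.094] [0.461 0.051 0.087] [33 34 32]
278 [0.468 0.056 0.102] [0.461 0.051 0.094] [30 27 30]
286 [0.468 0.056 0.107] [0.462 0.056 0.108] [47 47 44]
294 [0.469 0.052 0.107] [0.462 0.057 0.115] [38 37 40]
302 [0.469 0.048 0.107] [0.462 0.056 0.119] [43 42 43]
310 [0.47  0.044 0.107] [0.463 0.056 0.123] [40 38 39]
318 [0.47  0.04  0.107] [0.463 0.056 0.128] [43 41 41]
326 [0.47  0.035 0.107] [0.463 0.061 0.138] [39 34 36]
```

View pics/w2c.png

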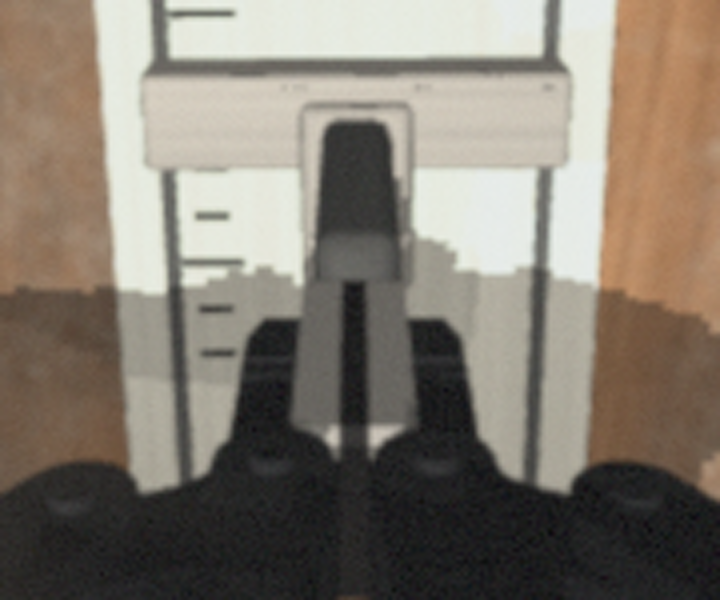

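The crop shows the pads shut on top of the fin, with its top at crop (355,255) and the pads starting right above it. They look about 30 mm higher than the stated tip offset implies. I'll check that against the finger points in the earlier free-air picture.

Run:
```python
from h import *
d=dict(np.load('pics/w1.npz')); C=cloud(d)
tc=np.array([.4547,.0919,.3321]); P=C.reshape(-1,3)-tc
s=(abs(P[:,0])<.08)&(abs(P[:,1])<.05)&(P[:,2]>-.06)&(P[:,2]<.15)&(d['depth'].ravel()>0)
Q=P[s]; print(len(Q),Q.min(0),Q.max(0))
o=np.argsort(Q[:,2])[:200:20]; print(Q[o].round(3))
```

```text
45500 [-0.07657687 -0.02040991  0.03040349] [0.07238641 0.02067187 0.11846821]
[[ 0.042 -0.001  0.03 ]
 [-0.044 -0.002  0.032]
 [ 0.042 -0.003  0.032]
 [ 0.04   0.011  0.033]
 [ 0.042 -0.002  0.033]
 [ 0.042 -0.003  0.034]
 [ 0.041  0.007  0.034]
 [ 0.041  0.007  0.035]
 [ 0.041  0.009  0.035]
 [ 0.04   0.012  0.035]]
```

Even fully open, the tips sit 30 mm behind the reported TCP, and about 19 mm behind when shut. This agrees with the contact on the fin, so I'll plan with tip z = TCP + 0.019 shut and TCP + 0.030 open. Now I reopen, go 30 mm lower and pinch.

```bash
python3 -m inch '[[0.05,0,0,0,0,0,0],[0.05,0,0,0,0,0,0],[0.05,0,0,0,0,0,0],[0.05,0,0,0,0,0,0],[0.05,0,0,-0.01,0,0,0],[0.05,0,0,-0.01,0,0,0],[0.05,0,0,-0.01,0,0,0],[0.05,0,0,0,0,0,0]]' 30
python3 -m inch '[[0,0,0,0,0,0,0],[0,0,0,0,0,0,0],[0,0,0,0,0,0,0],[0,0,0,0,0,0,0],[0,0,0,0,0,0,0]]' 30
```

```text
time: 3.95
tcp_pos: [0.4699, 0.0453, 0.0184]
tcp_rot: [-2.119, -2.317, 0.003]
wrist_force: [-0.1, 0.3, -0.0]
opening: 0.587
grasp_force: 0.0
time: 4.45
tcp_pos: [0.4717, 0.0453, 0.0211]
tcp_rot: [2.119, 2.317, 0.002]
wrist_force: [6.0, 0.5, -1.9]
opening: 0.132
grasp_force: 34.8
```

```bash
python3 -m inch '[[0,0.0018,-0.0105,0,0,0,0],[0,0.001,-0.0105,0,0,0,0],[0,0.001,-0.0105,0,0,0,0],[0,0.001,-0.0105,0,0,0,0],[0,0.001,-0.0105,0,0,0,0],[0,0.001,-0.0105,0,0,0,0],[0,0,0,0,0,0,0]]'
python3 -m inch '[[0.04,0,0,0,0,0,0],[0.04,0,0,0,0,0,0],[0.04,0,0,0,0,0,0],[0.06,0,0,0.04,0,0,0],[0.085,0,0.02,0.04,0,0,0],[0.085,0.01,0.04,0.02,0,0,0],[0.085,0.02,0.04,0,0,0,0],[0.085,0,0,0,0,0,0]]'
python3 - <<'E'
from m import *
d=shot('wrist'); np.savez('pics/w3.npz',**d); measure(d)
E
```

```text
time: 5.15
tcp_pos: [0.4779, -0.0193, 0.021]
tcp_rot: [2.121, 2.316, -0.0]
wrist_force: [-3.0, -1.6, 5.9]
opening: 0.136
grasp_force: 36.1
time: 5.95
tcp_pos: [0.509, 0.0859, 0.1212]
tcp_rot: [2.116, 2.321, 0.003]
wrist_force: [-0.2, -0.4, -0.4]
opening: 0.994
grasp_force: 0.0
tall [419. 120.] 2688 mm [607.3 168.2] [51.8 25.9] 3.4 z [0.045 0.061 0.064]
tall [386. 249.] 1951 mm [606.5  59. ] [26.5 55.9] 83.4 z [0.043 0.059 0.064]
tall [235. 316.] 694 mm [476.3 -18. ] [12.6 30.7] 5.7 z [0.044 0.067 0.07 ]
base [238. 210.] 13516 mm [468.   54.7] [ 98.1 219.3] 5.4 z [0.002 0.003 0.004]
base [233. 137.] 583 mm [460.1 138.5] [34.3 13.9] 5.3 z [0.002 0.003 0.005]
low [231. 117.] 1797 mm [459.4 155.7] [71.9 17.6] 5.2 z [0.016 0.017 0.018]
low [233. 146.] 765 mm [461.9 135.3] [59.5 20.1] 5.3 z [0.012 0.017 0.018]
low [240. 280.] 1342 mm [475.7 -16.3] [74.9 40.3] 5.2 z [0.013 0.017 0.021]
rod [388.  20.] 938 mm [582.6 244.8] [34.8 29.5] 0.2 z [0.005 0.006 0.007]
board [406. 114.] 25658 mm [616.3 142.9] [248.9 110.3] 87.8 z [0.004 0.005 0.006]
```

The jaw is open 0.122, the anvil face is at gauge y 100, and the rings haven't moved. Next I grip ring A at (0.6095, 0.1685) with its yaw of 3.6°.

```bash
python3 -m inch '[[0.085,0.0335,0.0275,0,0,0,-0.03],[0.085,0.0335,0.0275,0,0,0,0],[0.085,0.0335,0.0275,0,0,0,0],[0.085,0,0,-0.045,0,0,0],[0.085,0,0,-0.04,0,0,0],[0.085,0,0,-0.02,0,0,0],[0.085,0,0,-0.019,0,0,0],[0.085,0,0,0,0,0,0]]' 25
python3 -m inch '[[0.045,0,0,0,0,0,0],[0.045,0,0,0,0,0,0],[0.045,0,0,0,0,0,0],[0.045,0,0,0,0,0,0],[0.045,0,0,0,0,0,0]]' 25
```

```text
time: 6.8
tcp_pos: [0.6064, 0.1635, -0.0066]
tcp_rot: [-2.154, -2.283, 0.007]
wrist_force: [-0.5, -0.2, 0.4]
opening: 0.996
grasp_force: 0.0
time: 7.3
tcp_pos: [0.609, 0.1647, -0.0019]
tcp_rot: [2.154, 2.285, 0.002]
wrist_force: [-1.1, -2.2, 6.7]
opening: 0.66
grasp_force: 27.8
```

```bash
python3 -m inch '[[0.045,0,0,0.03,0,0,0],[0.045,0,0,0.04,0,0,0],[0.045,-0.029,-0.012,0,0,0,0.035],[0.045,-0.029,-0.012,0,0,0,0],[0.045,-0.029,-0.012,0,0,0,0],[0.045,-0.029,-0.012,0,0,0,0],[0.045,-0.028,-0.012,0,0,0,0],[0.045,0,0,0,0,0,0]]'
python3 -m inch '[[0.045,0,0,0,0,0,0],[0.045,0,0,0,0,0,0]]'
```

```text
time: 8.1
tcp_pos: [0.4622, 0.104, 0.0672]
tcp_rot: [2.114, 2.322, 0.001]
wrist_force: [0.3, 0.2, -0.7]
opening: 0.658
grasp_force: 27.0
time: 8.3
tcp_pos: [0.4649, 0.105, 0.067]
tcp_rot: [2.114, 2.323, 0.001]
wrist_force: [-0.4, 0.2, 0.2]
opening: 0.655
grasp_force: 27.0
```

```bash
python3 -m inch '[[0.045,0,0,-0.03,0,0,0],[0.045,0,0,-0.02,0,0,0],[0.045,0,0,-0.012,0,0,0],[0.045,0,0,-0.008,0,0,0],[0.045,0,0,0,0,0,0],[0.045,0,0,0,0,0,0]]'
python3 - <<'E'
from h import *
d=shot('wrist'); C=cloud(d); o=np.array([.4722,.0255]);a=np.radians(5.4)
P=C.reshape(-1,3);q=P[:,:2]-o;gx=q@[np.cos(a),np.sin(a)];gy=q@[-np.sin(a),np.cos(a)]
for n,lo,hi in(('ringtop',.05,.07),('anvil',.012,.02)):
    s=(abs(gx)<.012)&(gy>.03)&(gy<.115)&(P[:,2]>lo)&(P[:,2]<hi); print(n,np.percentile(gy[s],[2,50,98]).round(4),np.percentile(P[s,2],[50,98]).round(4))
E
```

```text
time: 8.9
tcp_pos: [0.4647, 0.1049, -0.0031]
tcp_rot: [2.114, 2.323, 0.001]
wrist_force: [0.4, 0.9, -0.5]
opening: 0.656
grasp_force: 27.8
ringtop [0.0722 0.0883 0.0971] [0.0626 0.0644]
anvil [0.0772 0.096  0.1068] [0.0182 0.0199]
```

```bash
python3 -m inch '[[0.08,0,0,-0.001,0,0,0],[0.085,0,0,0,0,0,0],[0.085,0,0,0,0,0,0],[0.085,0,0,0,0,0,0],[0.085,0,0,0.045,0,0,0],[0.085,0,0,0.045,0,0,0],[0.085,0.03,-0.01,0.015,0,0,0],[0.085,0.03,-0.01,0,0,0,-0.11]]'
python3 -m inch '[[0.085,0.03,-0.01,0,0,0,-0.105],[0.085,0.03,-0.01,0,0,0,0],[0.085,0.022,-0.006,0,0,0,0],[0.085,0,0,0,0,0,0],[0.085,0,0,0,0,0,0]]' 25
python3 - <<'E'
from m import *
d=shot('wrist','w4'); measure(d)
E
```

```text
time: 9.75
tcp_pos: [0.5264, 0.0849, 0.1044]
tcp_rot: [2.236, 2.202, 0.008]
wrist_force: [0.3, 0.5, -0.3]
opening: 0.998
grasp_force: 0.0
time: 10.25
tcp_pos: [0.606, 0.0587, 0.1]
tcp_rot: [-2.351, -2.082, 0.001]
wrist_force: [0.4, 1.2, 0.0]
opening: 0.998
grasp_force: 0.0
tall [ 85. 176.] 2746 mm [466.7 109.3] [49.5 26.1] 5.3 z [0.044 0.059 0.063]
tall [282. 220.] 2571 mm [607.4  58.9] [26.4 56.6] 83.5 z [0.046 0.06  0.064]
tall [349. 319.] 1558 mm [654.3 -44.3] [26.1 47.3] 6.1 z [0.042 0.054 0.058]
tall [136. 303.] 38 mm [472.4  -4.1] [6.7 1.4] 15.4 z [0.041 0.046 0.052]
base [144. 212.] 11349 mm [466.8  55.3] [101.4 219.2] 5.2 z [0.002 0.003 0.005]
base [ 57. 143.] 519 mm [420.5 139.3] [22.7 42.3] 7.0 z [0.002 0.004 0.005]
base [ 96. 133.] 639 mm [456.2 138.8] [34.2 13.8] 5.2 z [0.002 0.003 0.005]
base [126. 303.] 91 mm [435.4 -32.4] [12.1 13.1] 11.5 z [0.002 0.004 0.005]
low [ 88. 120.] 3162 mm [460.8 145. ] [72.8 40.1] 5.4 z [0.013 0.017 0.019]
low [133. 162.] 296 mm [488.7 111.5] [ 4.9 26. ] 8.1 z [0.012 0.017 0.027]
low [134. 286.] 710 mm [461.6  -6.6] [50.9 18.6] 5.7 z [0.013 0.017 0.02 ]
low [208. 368.] 28 mm [ 508.2 -112.8] [10.9  2.6] 4.1 z [0.016 0.018 0.02 ]
board [281. 103.] 27844 mm [615.5 119.8] [202.7 110.2] 87.8 z [0.004 0.005 0.006]
```

```bash
python3 -m inch '[[0.085,0.001,0,-0.04,0,0,0],[0.085,0,0,-0.035,0,0,0],[0.085,0,0,-0.028,0,0,0],[0.045,0,0,0,0,0,0],[0.045,0,0,0,0,0,0],[0.045,0,0,0,0,0,0],[0.045,0,0,0,0,0,0],[0.045,0,0,0,0,0,0]]' 25
python3 -m inch '[[0.045,0,0,0.03,0,0,0],[0.045,0,0,0.04,0,0,0],[0.045,-0.028,0.0045,0,0,0,0.107],[0.045,-0.028,0.0045,0,0,0,0.106],[0.045,-0.028,0.0045,0,0,0,0],[0.045,-0.028,0.0045,0,0,0,0],[0.045,-0.028,0.0045,0,0,0,0],[0.045,0,0,0,0,0,0]]'
python3 -m inch '[[0.045,0,0,0,0,0,0],[0.045,0,0,0,0,0,0]]'
```

```text
time: 11.1
tcp_pos: [0.6079, 0.0589, -0.001]
tcp_rot: [2.351, 2.082, 0.003]
wrist_force: [-2.7, 0.1, 8.6]
opening: 0.659
grasp_force: 27.9
time: 11.9
tcp_pos: [0.4652, 0.0817, 0.068]
tcp_rot: [2.116, 2.322, 0.001]
wrist_force: [1.1, 0.5, -0.6]
opening: 0.659
grasp_force: 27.0
time: 12.1
tcp_pos: [0.4679, 0.0812, 0.068]
tcp_rot: [2.117, 2.321, 0.001]
wrist_force: [0.2, -0.8, -1.4]
opening: 0.66
grasp_force: 27.0
```

```bash
python3 -m inch '[[0.045,-0.001,0,-0.03,0,0,0],[0.045,0,0,-0.02,0,0,0],[0.045,0,0,-0.013,0,0,0],[0.045,0,0,-0.008,0,0,0],[0.045,0,0,-0.001,0,0,0],[0.08,0,0,0,0,0,0],[0.085,0,0,0,0,0,0],[0.085,0,0,0,0,0,0]]'
python3 -m inch '[[0.085,0,0,0,0,0,0],[0.085,0,0,0.045,0,0,0],[0.085,0,0,0.045,0,0,0],[0.06,0.01,-0.045,0.02,0,0,0],[0.05,0.001,-0.045,0,0,0,0],[0.05,0,-0.01,0,0,0,0],[0.05,0,0,0,0,0,0]]'
python3 - <<'E'
from m import *
d=shot('wrist','w5'); measure(d)
E
```

```text
time: 12.9
tcp_pos: [0.4665, 0.0813, -0.0042]
tcp_rot: [2.117, 2.321, 0.001]
wrist_force: [1.1, 0.3, 0.0]
opening: 0.998
grasp_force: 0.0
time: 13.6
tcp_pos: [0.4771, -0.0197, 0.1054]
tcp_rot: [2.12, 2.318, 0.0]
wrist_force: [-0.6, -0.3, -0.0]
opening: 0.589
grasp_force: 0.0
tall [277.  50.] 7404 mm [464.   94.8] [56.  53.7] 5.1 z [0.046 0.059 0.062]
tall [280. 219.] 762 mm [476.1 -18.1] [12.7 29. ] 5.6 z [0.047 0.069 0.07 ]
tall [489. 262.] 2193 mm [653.8 -47.1] [27.6 53.1] 5.4 z [0.042 0.053 0.058]
tall [316. 334.] 1512 mm [ 517.4 -114.6] [32.9  7.8] 5.3 z [0.043 0.066 0.087]
tall [382. 361.] 27 mm [ 565.2 -119.3] [1.6 4.1] 76.7 z [0.081 0.087 0.089]
base [235. 127.] 3907 mm [440.4  42. ] [ 40.7 194.9] 6.3 z [-0.     0.003  0.005]
base [279.   1.] 134 mm [461.4 139.1] [34.7  3.6] 3.4 z [0.002 0.003 0.005]
base [297. 132.] 10188 mm [476.5  44.3] [ 83.3 193.7] 5.5 z [0.002 0.003 0.005]
low [251.   2.] 42 mm [441.7 133.7] [5.4 3.6] 1.5 z [0.012 0.013 0.015]
low [306.   2.] 46 mm [481.7 137. ] [5.3 4.5] 5.6 z [0.012 0.013 0.014]
low [316.   9.] 32 mm [489.9 132.7] [2.8 8. ] 54.3 z [0.015 0.017 0.018]
low [277.  99.] 107 mm [466.8  68.7] [49.  1.] 5.2 z [0.015 0.018 0.024]
low [279. 190.] 1795 mm [476.1 -17.3] [75.8 41.2] 5.4 z [0.015 0.017 0.021]
low [310. 301.] 216 mm [ 515.3 -114.8] [28.6  6.8] 5.9 z [0.016 0.023 0.027]
board [458.  84.] 22906 mm [614.  89.] [142.  110.7] 87.9 z [0.004 0.005 0.006]
board [451. 237.] 388 mm [643.4 -44.2] [57.6 21.9] 72.2 z [0.003 0.008 0.012]
```

View pics/w5.png

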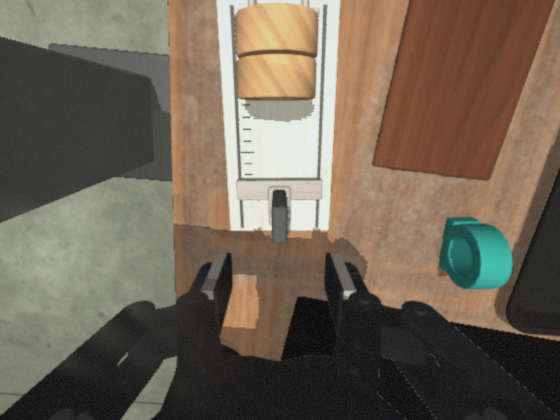

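The picture shows both rings aligned bore to bore at (277,30) and (277,75), with the fin at (280,215). I pinch the fin and close the jaw; 75 mm of travel should press the anvil in about 5 mm.

```bash
python3 -m inch '[[0.05,-0.0007,0.0015,-0.04,0,0,0],[0.05,0,0,-0.03,0,0,0],[0.05,0,0,-0.014,0,0,0],[0,0,0,0,0,0,0],[0,0,0,0,0,0,0],[0,0,0,0,0,0,0],[0,0,0,0,0,0,0],[0,0,0,0,0,0,0]]' 30
python3 -m inch '[[0,-0.001,0.01,0,0,0,0],[0,-0.0009,0.01,0,0,0,0],[0,-0.001,0.01,0,0,0,0],[0,-0.0009,0.01,0,0,0,0],[0,-0.001,0.01,0,0,0,0],[0,-0.0005,0.005,0,0,0,0],[0,-0.0005,0.005,0,0,0,0],[0,0,0,0,0,0,0]]'
python3 -m inch '[[0,0,0,0,0,0,0],[0,-0.0003,0.004,0,0,0,0],[0,0,0,0,0,0,0],[0,0,0,0,0,0,0]]'
```

```text
time: 14.45
tcp_pos: [0.4777, -0.0169, 0.0231]
tcp_rot: [2.115, 2.32, 0.003]
wrist_force: [3.6, 1.6, 7.3]
opening: 0.131
grasp_force: 35.9
time: 15.25
tcp_pos: [0.4719, 0.0435, 0.023]
tcp_rot: [2.115, 2.32, 0.004]
wrist_force: [4.2, 1.7, 6.6]
opening: 0.137
grasp_force: 35.8
time: 15.65
tcp_pos: [0.4716, 0.0472, 0.023]
tcp_rot: [2.116, 2.32, 0.004]
wrist_force: [4.3, 1.7, 7.6]
opening: 0.133
grasp_force: 35.9
```

```bash
python3 -m inch '[[0,-0.0003,0.003,0,0,0,0],[0,-0.0003,0.003,0,0,0,0],[0,0,0,0,0,0,0],[0,0,0,0,0,0,0]]'
python3 -m inch '[[0,-0.0002,0.0025,0,0,0,0],[0,0,0,0,0,0,0],[0,0,0,0,0,0,0]]'
cat > g.py <<'E'
from h import *
d=shot('wrist',sys.argv[1] if len(sys.argv)>1 else None); C=cloud(d); o=np.array([.4722,.0255]);a=np.radians(5.4)
P=C.reshape(-1,3);q=P[:,:2]-o;gx=q@[np.cos(a),np.sin(a)];gy=q@[-np.sin(a),np.cos(a)];z=P[:,2]
s=(abs(gx)<.022)&(gy>0)&(gy<.12)&(z>.05)&(z<.068)&(abs(gx)>.0); print('rings',np.percentile(gy[s],[1,99]).round(4))
for n,w,lo,hi in (('jaw',(.025,.034),-.07,.08),('anvil',(.012,.03),.085,.116)):
    s=(abs(gx)>w[0])&(abs(gx)<w[1])&(gy>lo)&(gy<hi)&(z>.0155)&(z<.0195); print(n,s.sum(),np.percentile(gy[s],[2,98]).round(4) if s.any() else '')
s=(abs(gx)<.006)&(z>.066)&(z<.072)&(gy<.05); print('fin',np.percentile(gy[s],[2,98]).round(4) if s.any() else '')
E
python3 g.py w6
```

```text
time: 16.05
tcp_pos: [0.471, 0.0532, 0.023]
tcp_rot: [2.115, 2.32, 0.004]
wrist_force: [4.2, 2.8, 6.5]
opening: 0.135
grasp_force: 35.9
time: 16.35
tcp_pos: [0.4708, 0.0555, 0.0231]
tcp_rot: [2.115, 2.319, 0.003]
wrist_force: [4.5, -1.0, 6.5]
opening: 0.134
grasp_force: 35.9
rings [0.0362 0.1015]
jaw 292 [0.0321 0.0496]
anvil 854 [0.1017 0.1086]
fin [0.0147 0.0423]
```

```bash
python3 -m inch '[[0,-0.0003,0.003,0,0,0,0],[0,0,0,0,0,0,0],[0,0,0,0,0,0,0]]'
python3 g.py w7
```

```text
time: 16.7
tcp_pos: [0.4705, 0.0584, 0.023]
tcp_rot: [2.115, 2.319, 0.003]
wrist_force: [4.0, -1.4, 8.0]
opening: 0.134
grasp_force: 36.0
rings [0.039  0.1043]
jaw 287 [0.035  0.0522]
anvil 853 [0.1045 0.1114]
fin [0.0177 0.0452]
```

View pics/w7.png

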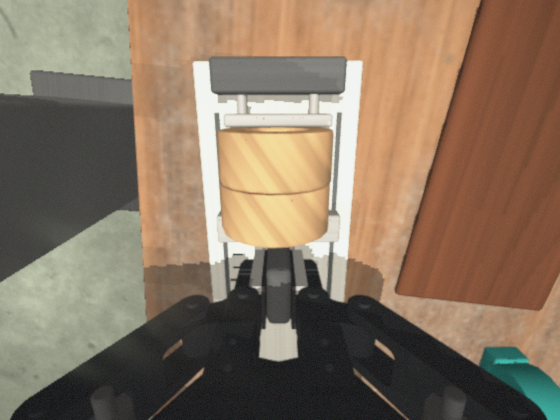

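The row sits tight between the jaw and the anvil. The anvil moved with the jaw and is in by about 4–6 mm, so contact is registered and it isn't driven home. Now I slide the jaw back wide open.

```bash
python3 -m inch '[[0,0.0005,-0.006,0,0,0,0],[0,0.001,-0.0115,0,0,0,0],[0,0.001,-0.0115,0,0,0,0],[0,0.0011,-0.0115,0,0,0,0],[0,0.001,-0.0115,0,0,0,0],[0,0.0011,-0.0115,0,0,0,0],[0,0.001,-0.0115,0,0,0,0],[0,0,0,0,0,0,0]]'
python3 -m inch '[[0,0,0,0,0,0,0],[0.04,0,0,0,0,0,0],[0.05,0,0,0,0,0,0],[0.05,0,0,0,0,0,0],[0.05,0,0,0.04,0,0,0],[0.05,0,0.02,0.04,0,0,0],[0.05,0,0.04,0.04,0,0,0],[0.05,0,0,0,0,0,0]]'
python3 g.py w8
```

```text
time: 17.55
tcp_pos: [0.4777, -0.0176, 0.0231]
tcp_rot: [2.116, 2.318, 0.004]
wrist_force: [8.7, -1.2, 4.2]
opening: 0.134
grasp_force: 35.5
time: 18.35
tcp_pos: [0.4775, 0.0415, 0.1419]
tcp_rot: [2.112, 2.32, 0.008]
wrist_force: [-0.2, -0.1, -0.8]
opening: 0.586
grasp_force: 0.0
rings [0.0489 0.0994]
jaw 258 [-0.0397 -0.0229]
anvil 268 [0.101  0.1062]
fin [-0.0583 -0.0304]
```

The jaw is open at about 0.122 and the row lies from gauge y 49 to 99. Next I look at the rod from close by.

```bash
python3 -m inch '[[0.045,0,0.04,0.01,0,0,0],[0.045,-0.002,0.04,0.01,0,0,0],[0.045,-0.002,0.04,0.01,0,0,0],[0.045,-0.002,0.04,0,0,0,0],[0.045,-0.002,0.04,0,0,0,0],[0.045,0,0,0,0,0,0],[0.045,0,0,0,0,0,0]]'
python3 - <<'E'
from h import *
d=shot('wrist','w9'); C=cloud(d); P=C.reshape(-1,3); z=P[:,2]
m=(C[...,2]>.005)&(C[...,2]<.035)&(C[...,1]>.24)&(C[...,1]<.37)&(C[...,0]<.565)
n,l,st,ce=cv2.connectedComponentsWithStats(m.astype(np.uint8))
i=1+np.argmax(st[1:,4]); Q=C[l==i]
print(ce[i],len(Q))
H=Q[Q[:,2]>.02]; r=cv2.minAreaRect(H[:,:2].astype(np.float32)*1000); print('handle',r,np.percentile(H[:,2],[5,50,95]))
S=Q[(Q[:,2]<.018)&(Q[:,0]>H[:,0].max()+.006)]; v=cv2.fitLine(S[:,:2].astype(np.float32),cv2.DIST_HUBER,0,.01,.01).ravel()
print('rod',v,np.degrees(np.arctan2(v[1],v[0])),'x range',S[:,0].min(),S[:,0].max(),np.percentile(S[:,2],[5,50,95]))
tip=S[S[:,0].argmax()]; print(tip)
E
```

```text
time: 19.1
tcp_pos: [0.4675, 0.2388, 0.1653]
tcp_rot: [-2.115, -2.322, 0.004]
wrist_force: [-0.3, 0.1, 0.2]
opening: 0.529
grasp_force: 0.0
[288.68314088 111.11362587] 2165
handle ((432.5340881347656, 323.28070068359375), (17.864606857299805, 59.7870979309082), 82.24235534667969) [0.02246275 0.0249696  0.02641225]
rod [ 0.99034023 -0.1386587   0.51616234  0.31179526] -7.9702387 x range 0.46839276773191557 0.5646985463001092 [0.00921123 0.01219724 0.01383763]
[0.56469855 0.30454206 0.012615  ]
```

View pics/w9.png

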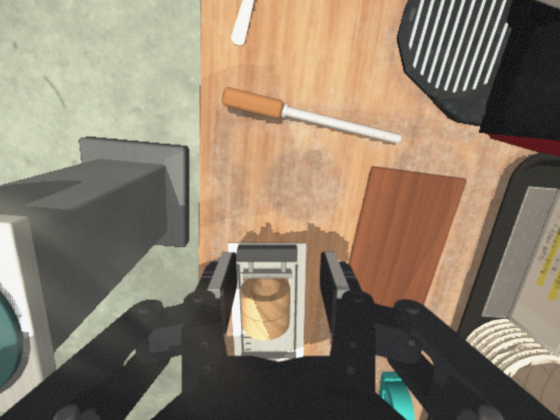

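The picture shows the handle at (253,103) and the rod running to its tip at (398,139). The measured handle is 60 x 18 mm, 25 mm high, at (0.4325, 0.3233) with yaw −7.9°. I turn the tool and grip it 8 mm ahead of its centre.

```bash
python3 -m inch '[[0.045,-0.003,0.0084,0,0,0,0.134],[0.045,-0.003,0.0084,0,0,0,0.134],[0.045,-0.003,0.0084,0,0,0,0.134],[0.045,-0.003,0.0084,0,0,0,0.134],[0.045,-0.003,0.0084,0,0,0,0.134],[0.045,-0.003,0.0084,0,0,0,0.134],[0.045,-0.003,0.0084,0,0,0,0.134],[0.045,-0.003,0.0084,0,0,0,0.134]]'
python3 -m inch '[[0.045,-0.003,0.0084,0,0,0,0.134],[0.045,0,0.0078,0,0,0,0.134],[0.045,0,0,0,0,0,0],[0.045,0,0,-0.04,0,0,0],[0.045,0,0,-0.04,0,0,0],[0.045,0,0,0,0,0,0],[0.045,0,0,0,0,0,0]]'
python3 -c "
from h import *; s=manip.read_state(); r=s['tcp_rot']; print(s['tcp_pos'],np.degrees(np.arctan2(*R.from_rotvec(r).as_matrix()[[1,0],1])),s['qpos'][5])"
```

```text
time: 19.95
tcp_pos: [0.4443, 0.3049, 0.1664]
tcp_rot: [-0.629, -3.078, 0.001]
wrist_force: [0.5, -0.4, -0.7]
opening: 0.526
grasp_force: 0.0
time: 20.65
tcp_pos: [0.4413, 0.3215, 0.0874]
tcp_rot: [-0.223, -3.133, 0.001]
wrist_force: [0.1, 1.0, 0.8]
opening: 0.529
grasp_force: 0.0
[0.44125295 0.3214643  0.0874383 ] 81.85997326629523 -0.8457421102498693
```

```bash
python3 -m inch '[[0.045,0,0.0005,-0.04,0,0,0],[0.045,0,0,-0.035,0,0,0],[0.045,0,0,-0.018,0,0,0],[0.045,0,0,-0.009,0,0,0],[0.045,0,0,0,0,0,0],[0.0,0,0,0,0,0,0],[0,0,0,0,0,0,0],[0,0,0,0,0,0,0]]' 80
python3 -m inch '[[0,0,0,0,0,0,0],[0,0,0,0,0,0,0],[0,0,0,0,0,0,0]]'
```

```text
time: 21.45
tcp_pos: [0.442, 0.3234, -0.0131]
tcp_rot: [0.218, 3.132, 0.003]
wrist_force: [-1.8, -0.9, 8.6]
opening: 0.189
grasp_force: 79.0
time: 21.75
tcp_pos: [0.442, 0.3234, -0.0131]
tcp_rot: [0.218, 3.132, 0.003]
wrist_force: [-0.6, -0.7, 7.5]
opening: 0.191
grasp_force: 79.0
```

The rod is held. I lift it, then turn it to point along the gauge's −y in front of the row.

```bash
python3 -m inch '[[0,0,0,0.02,0,0,0],[0,0,0,0.04,0,0,0],[0,0,0,0.04,0,0,0],[0,0,0,0,0,0,-0.134],[0,0,0,0,0,0,-0.134],[0,0,0,0,0,0,-0.134],[0,0,0,0,0,0,-0.134],[0,0,0,0,0,0,-0.134]]'
python3 -m inch '[[0,0.001,-0.008,0,0,0,-0.134],[0,0.001,-0.008,0,0,0,-0.134],[0,0.001,-0.008,0,0,0,-0.134],[0,0.001,-0.008,0,0,0,-0.133],[0,0.001,-0.007,0,0,0,-0.132],[0,0,0,0,0,0,0],[0,0,0,0,0,0,0]]'
cat > r.py <<'E'
from h import *
s=manip.read_state(); print(s['tcp_pos'].round(4),'head',np.degrees(np.arctan2(*R.from_rotvec(s['tcp_rot']).as_matrix()[[1,0],1])))
o=np.array([.4722,.0255]);a=np.radians(5.4)
E=np.array([[np.cos(a),np.sin(a)],[-np.sin(a),np.cos(a)]])
print('tcp g',E@(s['tcp_pos'][:2]-o))
for n in sys.argv[1:]:
    d=shot(n,f"{n}_{s['time']:.1f}"); C=cloud(d); P=C.reshape(-1,3); q=(P[:,:2]-o)@E.T; z=P[:,2]
    tg=E@(s['tcp_pos'][:2]-o)
    rel=q-tg
    f=(abs(rel[:,0])<.015)&(rel[:,1]<-.03)&(rel[:,1]>-.17)&(abs(z-s['tcp_pos'][2]-.024)<.02)&((q[:,1]>.108)|(z>.07))
    if f.sum()>20:
        Q=np.c_[q[f],z[f]]
        for lo in np.arange(-.16,-.03,.02):
            g=Q[(Q[:,1]-tg[1]>lo)&(Q[:,1]-tg[1]<lo+.02)]
            if len(g)>8: print(n,'rod seg gy',np.median(g[:,1]).round(4),'gx',np.median(g[:,0]).round(4),'ztop',np.percentile(g[:,2],90).round(4))
        print(n,'tip gy',np.percentile(Q[:,1],1))
    g=(abs(q[:,0])<.03)&(q[:,1]>.0)&(q[:,1]<.11)&(z>.045)&(z<.067)
    if g.any(): print(n,'rings gx',np.percentile(q[g,0],[1,99]).mean().round(4),'gy',np.percentile(q[g,1],[1,99]).round(4))
E
python3 r.py wrist top
```

```text
time: 22.55
tcp_pos: [0.4412, 0.3229, 0.0859]
tcp_rot: [1.244, 2.884, 0.002]
wrist_force: [0.5, -0.3, -0.9]
opening: 0.19
grasp_force: 78.2
time: 23.25
tcp_pos: [0.4462, 0.284, 0.0855]
tcp_rot: [2.109, 2.328, 0.002]
wrist_force: [0.4, -1.4, -0.7]
opening: 0.19
grasp_force: 78.2
[0.4462 0.284  0.0855] head 5.650584860838221
tcp g [-0.0015897   0.25978493]
wrist rod seg gy 0.2107 gx -0.0028 ztop 0.1118
wrist rod seg gy 0.224 gx -0.0034 ztop 0.112
wrist tip gy 0.2001883953072405
top rod seg gy 0.1149 gx -0.0019 ztop 0.1121
top rod seg gy 0.1303 gx -0.0022 ztop 0.1118
top rod seg gy 0.1483 gx -0.0018 ztop 0.1126
top rod seg gy 0.1689 gx -0.0022 ztop 0.1123
top rod seg gy 0.1897 gx -0.0025 ztop 0.112
top rod seg gy 0.2104 gx -0.0024 ztop 0.1117
top rod seg gy 0.2244 gx -0.0024 ztop 0.1126
top tip gy 0.11106083162853131
top rings gx -0.0006 gy [0.0481 0.0996]
```

The rod is level, with its axis at TCP + 0.0215 and its tip at gauge y 111. The row is at gauge x −1 mm and ends at 99.6. I lower it to bore height and then thread.

```bash
python3 -m inch '[[0,0.0013,0,-0.03,0,0,0],[0,0,0,-0.025,0,0,0],[0,0,0,-0.017,0,0,0],[0,0,0,0,0,0,0],[0,0,0,0,0,0,0]]'
python3 r.py top
```

```text
time: 23.85
tcp_pos: [0.4474, 0.2841, 0.0133]
tcp_rot: [-2.112, -2.326, -0.0]
wrist_force: [0.1, -0.2, -0.0]
opening: 0.189
grasp_force: 78.3
[0.4474 0.2841 0.0133] head 5.528430970874532
tcp g [-0.00037889  0.25978352]
top rod seg gy 0.114 gx -0.0004 ztop 0.0406
top rod seg gy 0.1298 gx -0.0011 ztop 0.0399
top rod seg gy 0.1497 gx -0.0009 ztop 0.0401
top rod seg gy 0.1697 gx -0.0016 ztop 0.0401
top rod seg gy 0.1896 gx -0.0011 ztop 0.0403
top rod seg gy 0.21 gx -0.001 ztop 0.0407
top rod seg gy 0.2238 gx -0.0011 ztop 0.04
top tip gy 0.1111413832268501
top rings gx -0.0007 gy [0.0482 0.0998]
```

```bash
python3 -m inch '[[0,0.0012,-0.013,0,0,0,0],[0,0.0013,-0.013,0,0,0,0],[0,0.0012,-0.013,0,0,0,0],[0,0.0012,-0.013,0,0,0,0],[0,0,0,0,0,0,0]]'
python3 -m inch '[[0,0.0012,-0.013,0,0,0,0],[0,0.0013,-0.013,0,0,0,0],[0,0.0012,-0.013,0,0,0,0],[0,0.0012,-0.013,0,0,0,0],[0,0,0,0,0,0,0],[0,0,0,0,0,0,0]]'
python3 r.py top wrist
```

```text
time: 24.4
tcp_pos: [0.4524, 0.23, 0.0129]
tcp_rot: [2.115, 2.322, 0.0]
wrist_force: [-0.1, -0.1, -1.4]
opening: 0.191
grasp_force: 78.3
time: 25.0
tcp_pos: [0.4572, 0.1795, 0.0129]
tcp_rot: [2.115, 2.323, 0.0]
wrist_force: [0.1, 0.0, -0.6]
opening: 0.191
grasp_force: 78.3
[0.4572 0.1795 0.0129] head 5.389973439268055
tcp g [-0.00040544  0.15468432]
top rod seg gy 0.1114 gx -0.0003 ztop 0.0389
top rod seg gy 0.1213 gx -0.0017 ztop 0.0397
top tip gy 0.10897700996006893
top rings gx -0.0006 gy [0.048  0.0997]
wrist rod seg gy 0.1114 gx -0.0024 ztop 0.0391
wrist rod seg gy 0.119 gx -0.0018 ztop 0.0393
wrist tip gy 0.10832800213555262
```

```bash
ls -t pics | head -2; python3 -c "
import cv2,glob
f=sorted(glob.glob('pics/wrist_*.png'),key=lambda s:float(s[11:-4]))[-1]
cv2.imwrite('pics/thread.png',cv2.imread(f))"
```

```text
wrist_25.0.png
top_25.0.png
```

View pics/thread.png

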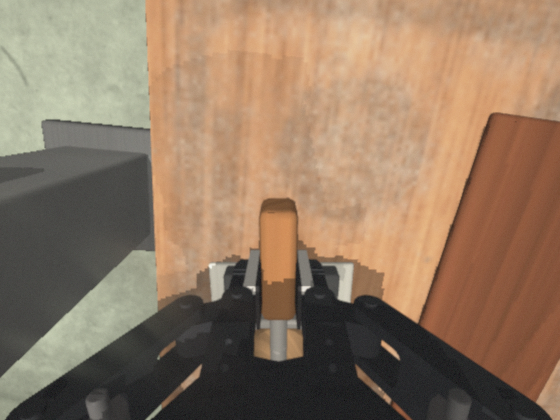

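The rod is threaded: the handle is behind the anvil and the tip is at gauge y ≈ 6, past the row's far end at 48. The rings haven't moved. I lift gently.

```bash
python3 -m inch '[[0,0,0,0.005,0,0,0],[0,0,0,0.005,0,0,0],[0,0,0,0.004,0,0,0],[0,0,0,0.006,0,0,0],[0,0,0,0.01,0,0,0],[0,0,0,0.015,0,0,0],[0,0,0,0.018,0,0,0],[0,0,0,0.012,0,0,0]]'
python3 -m inch '[[0,0,0,0,0,0,0],[0,0,0,0,0,0,0]]'
cat > q.py <<'E'
from h import *
s=manip.read_state(); T=s['tcp_pos']; M=R.from_rotvec(s['tcp_rot']).as_matrix(); ty=M[:2,1]; al=np.array([-ty[1],ty[0]])
print(T.round(4),'head',np.degrees(np.arctan2(ty[1],ty[0])).round(2))
d=shot('top',sys.argv[1]); C=cloud(d); P=C.reshape(-1,3); c=d['img'].reshape(-1,3).astype(int)
q=P[:,:2]-T[:2]; across=q@ty; along=q@al; h=P[:,2]-T[2]
y=(c[:,0]-c[:,2]>60)
f=(abs(across)<.04)&(along>-.155)&(along<-.045)&(h>.018)&(h<.07)&y
for lo in np.arange(-.155,-.045,.01):
    g=f&(along>lo)&(along<lo+.01)
    print(round(lo,3),g.sum(),(np.median(across[g]).round(4),np.percentile(P[g,2],95).round(4)) if g.sum()>4 else '')
E
python3 q.py lift
```

```text
time: 25.9
tcp_pos: [0.4575, 0.18, 0.0901]
tcp_rot: [2.113, 2.324, 0.003]
wrist_force: [0.5, 0.4, -1.1]
opening: 0.191
grasp_force: 78.2
time: 26.1
tcp_pos: [0.457, 0.1798, 0.0877]
tcp_rot: [2.113, 2.324, 0.0]
wrist_force: [-0.0, -0.3, -2.8]
opening: 0.192
grasp_force: 78.2
[0.457  0.1798 0.0877] head 5.44
-0.155 0 
-0.145 0 
-0.135 0 
-0.125 0 
-0.115 36 (np.float64(0.001), np.float64(0.1236))
-0.105 101 (np.float64(-0.0011), np.float64(0.1256))
-0.095 98 (np.float64(-0.004), np.float64(0.1253))
-0.085 104 (np.float64(-0.0008), np.float64(0.1257))
-0.075 97 (np.float64(-0.0027), np.float64(0.1257))
-0.065 93 (np.float64(-0.0033), np.float64(0.126))
-0.055 0
```

```bash
python3 -c "
import cv2
i=cv2.imread('pics/lift.png'); cv2.imwrite('pics/liftc.png',cv2.resize(i[150:280,140:320],None,fx=4,fy=4,interpolation=cv2.INTER_CUBIC))"
```

```text
(no output)
```

View pics/liftc.png

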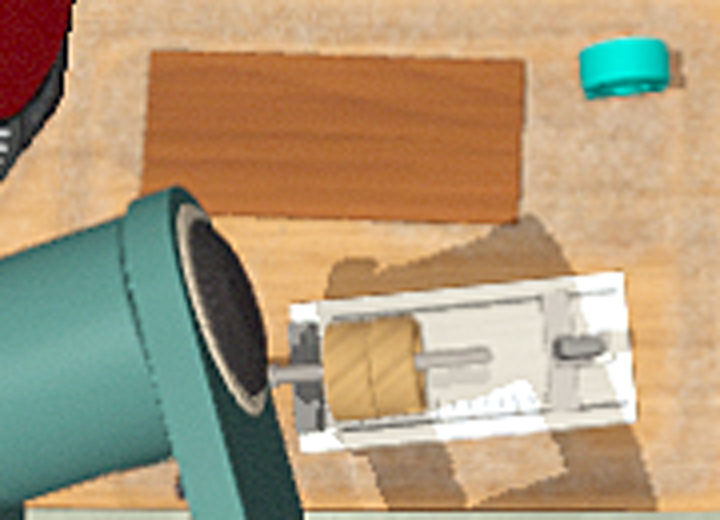

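Both rings hang level on the rod, with tops at 0.126 and undersides about 0.067. I carry them over the board.

```bash
python3 -m inch '[[0,0.006,0.001,0,0,0,-0.01],[0,0.012,0.001,0,0,0,-0.02],[0,0.018,0.002,0,0,0,-0.02],[0,0.02,0.002,0,0,0,-0.02],[0,0.02,0.002,0,0,0,-0.02],[0,0.02,0.002,0,0,0,-0.02],[0,0.02,0.002,0,0,0,-0.02],[0,0.018,0.002,0,0,0,0]]'
python3 -m inch '[[0,0.015,0.002,0,0,0,0],[0,0.009,0.001,0,0,0,0],[0,0.004,0,0,0,0,0],[0,0,0,0,0,0,0],[0,0,0,0,0,0,0],[0,0,0,0,0,0,0]]'
python3 q.py over
```

```text
time: 26.95
tcp_pos: [0.5927, 0.1937, 0.0868]
tcp_rot: [-2.262, -2.18, 0.001]
wrist_force: [0.5, -0.3, -2.4]
opening: 0.191
grasp_force: 78.2
time: 27.55
tcp_pos: [0.6187, 0.1968, 0.0879]
tcp_rot: [2.26, 2.182, 0.0]
wrist_force: [0.4, 0.1, -1.6]
opening: 0.186
grasp_force: 78.2
[0.6187 0.1968 0.0879] head -2.0
-0.155 0 
-0.145 0 
-0.135 0 
-0.125 0 
-0.115 37 (np.float64(-0.0067), np.float64(0.1262))
-0.105 94 (np.float64(-0.005), np.float64(0.1266))
-0.095 102 (np.float64(-0.0052), np.float64(0.1263))
-0.085 95 (np.float64(-0.0052), np.float64(0.1256))
-0.075 90 (np.float64(-0.0052), np.float64(0.1254))
-0.065 86 (np.float64(-0.0059), np.float64(0.1263))
-0.055 1
```

```bash
python3 -m inch '[[0,-0.001,0,-0.015,0,0,0],[0,0,0,-0.02,0,0,0],[0,0,0,-0.014,0,0,0],[0,0,0,-0.006,0,0,0],[0,0,0,-0.004,0,0,0],[0,0,0,-0.004,0,0,0],[0,0,0,-0.004,0,0,0],[0,0,0,-0.003,0,0,0]]'
python3 -m inch '[[0,0,0,0,0,0,0],[0,0,0,0,0,0,0]]'
python3 q.py low
```

```text
time: 28.4
tcp_pos: [0.6183, 0.1968, 0.0179]
tcp_rot: [2.26, 2.182, 0.001]
wrist_force: [-0.3, 0.1, -1.4]
opening: 0.192
grasp_force: 78.3
time: 28.6
tcp_pos: [0.6182, 0.1968, 0.018]
tcp_rot: [2.26, 2.182, 0.0]
wrist_force: [-0.2, 0.3, -1.0]
opening: 0.193
grasp_force: 78.3
[0.6182 0.1968 0.018 ] head -2.0
-0.155 0 
-0.145 0 
-0.135 0 
-0.125 0 
-0.115 30 (np.float64(-0.0083), np.float64(0.0651))
-0.105 90 (np.float64(-0.0047), np.float64(0.0663))
-0.095 95 (np.float64(-0.0052), np.float64(0.0651))
-0.085 92 (np.float64(-0.0092), np.float64(0.0645))
-0.075 91 (np.float64(-0.0075), np.float64(0.065))
-0.065 86 (np.float64(-0.0082), np.float64(0.0646))
-0.055 4
```

The rings stand on the board with tops at 0.065. I tilt the handle down by 5°, lower it to its resting pose and release.

```bash
python3 -m inch '[[0,0,0,-0.005,-0.03,0,0],[0,0,0,-0.005,-0.03,0,0],[0,0,0,-0.005,-0.025,0,0],[0,0,0,-0.003,0,0,0],[0,0,0,0,0,0,0],[0,0,0,0,0,0,0]]'
python3 -m inch '[[0,0,0,-0.002,0,0,0],[0,0,0,0,0,0,0],[0,0,0,0,0,0,0]]'
python3 q.py low2 | tail -7
```

```text
time: 29.25
tcp_pos: [0.6181, 0.1968, -0.0003]
tcp_rot: [2.215, 2.139, -0.091]
wrist_force: [0.3, -0.4, 0.4]
opening: 0.192
grasp_force: 78.3
time: 29.55
tcp_pos: [0.6182, 0.1967, -0.002]
tcp_rot: [2.215, 2.139, -0.09]
wrist_force: [1.3, -0.0, -0.2]
opening: 0.193
grasp_force: 78.5
-0.115 45 (np.float64(-0.002), np.float64(0.0619))
-0.105 104 (np.float64(-0.0063), np.float64(0.066))
-0.095 93 (np.float64(-0.0051), np.float64(0.066))
-0.085 98 (np.float64(-0.01), np.float64(0.0657))
-0.075 92 (np.float64(-0.0079), np.float64(0.0647))
-0.065 85 (np.float64(-0.0085), np.float64(0.0648))
-0.055 6 (np.float64(-0.0138), np.float64(0.0604))
```

```bash
python3 -m inch '[[0.03,0,0,0,0,0,0],[0.045,0,0,0,0,0,0],[0.045,0,0,0,0,0,0],[0.045,0,0,0,0,0,0],[0.045,0,0,0.02,0,0,0],[0.045,0,0,0.04,0,0,0],[0.045,0,0,0.04,0.04,0,0],[0.045,0,0,0.04,0.045,0,0]]' 30
python3 -m inch '[[0.05,-0.03,-0.04,0,0,0,0.032],[0.05,-0.03,-0.04,0,0,0,0.032],[0.05,-0.03,-0.04,0,0,0,0.032],[0.05,-0.03,-0.04,0,0,0,0.032],[0.05,-0.02,-0.04,0,0,0,0],[0.05,0,-0.01,0,0,0,0],[0.05,0,0,0,0,0,0],[0.05,0,0,0,0,0,0]]'
python3 - <<'E'
from m import *
d=shot('wrist','w10'); measure(d); t=shot('top','t10')
cv2.imwrite('pics/t10c.png',cv2.resize(t['img'][150:280,140:320],None,fx=4,fy=4,interpolation=cv2.INTER_CUBIC)[:,:,::-1])
s=manip.read_state(); print(s['tcp_pos'],np.degrees(np.arctan2(*R.from_rotvec(s['tcp_rot']).as_matrix()[[1,0],1])), R.from_rotvec(s['tcp_rot']).as_matrix()[:,2])
E
```

```text
time: 30.4
tcp_pos: [0.6178, 0.1972, 0.1393]
tcp_rot: [-2.258, -2.182, -0.002]
wrist_force: [0.3, -0.1, 0.5]
opening: 0.526
grasp_force: 0.0
time: 31.2
tcp_pos: [0.4785, -0.0127, 0.1378]
tcp_rot: [-2.116, -2.322, -0.0]
wrist_force: [-0.1, 0.7, 0.4]
opening: 0.588
grasp_force: 0.0
tall [464.  58.] 5870 mm [609.6 115.1] [51.9 58. ] 87.6 z [0.044 0.06  0.064]
tall [277. 214.] 583 mm [476.1 -18.9] [12.1 29.8] 5.4 z [0.048 0.069 0.07 ]
tall [461. 252.] 1655 mm [654.2 -46.5] [27.6 52.9] 5.6 z [0.042 0.053 0.058]
tall [312. 316.] 1277 mm [ 519.1 -115.5] [36.2  7.9] 1.7 z [0.043 0.068 0.088]
base [237. 119.] 3532 mm [439.3  50.3] [ 39.9 211.4] 6.2 z [-0.     0.003  0.004]
base [287. 111.] 13187 mm [475.5  53.3] [ 83.3 210.2] 5.4 z [0.002 0.003 0.005]
base [277.  22.] 635 mm [461.  140.6] [34.6 12.2] 5.7 z [0.002 0.003 0.005]
low [277.  18.] 1911 mm [461.7 138.6] [71.4 28.9] 5.3 z [0.012 0.017 0.018]
low [277. 189.] 1430 mm [476.1 -17.2] [75.9 40.4] 5.6 z [0.015 0.017 0.02 ]
low [304. 288.] 163 mm [ 515.3 -114.4] [28.8  7.1] 8.2 z [0.016 0.022 0.027]
board [426.  97.] 12633 mm [614.3  98.1] [159.7 110.4] 87.6 z [0.004 0.005 0.006]
[ 0.47851764 -0.01223305  0.13757464] 5.391025097718686 [-4.38562246e-04  2.78136428e-04 -9.99999865e-01]
```

View pics/t10c.png

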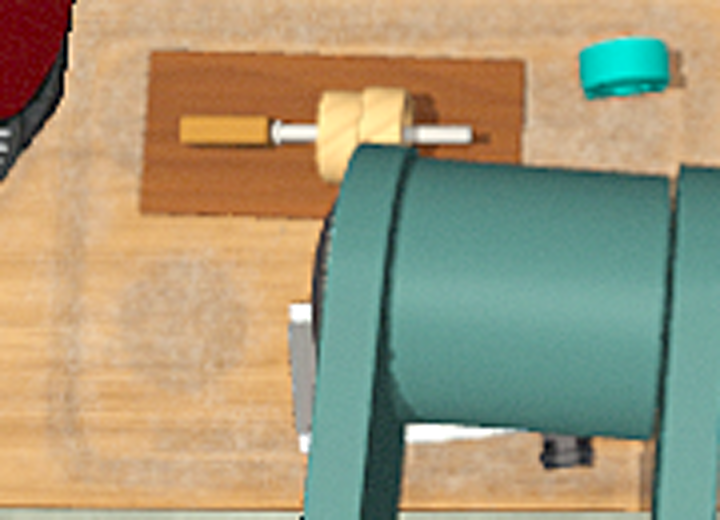

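The crop shows both rings upright on the board with the rod through them: handle at (222,130), tip at (470,134). Last step: shut the empty gauge by its fin.

```bash
python3 -m inch '[[0.05,-0.002,-0.006,-0.03,0,0,0],[0.05,0,0,-0.04,0,0,0],[0.05,0,0,-0.03,0,0,0],[0.05,0,0,-0.016,0,0,0],[0,0,0,0,0,0,0],[0,0,0,0,0,0,0],[0,0,0,0,0,0,0],[0,0,0,0,0,0,0]]' 30
python3 -m inch '[[0,-0.001,0.008,0,0,0,0],[0,-0.0015,0.016,0,0,0,0],[0,-0.0015,0.016,0,0,0,0],[0,-0.0015,0.016,0,0,0,0],[0,-0.0015,0.016,0,0,0,0],[0,-0.0015,0.016,0,0,0,0],[0,0,0,0,0,0,0]]'
python3 -m inch '[[0,-0.0014,0.015,0,0,0,0],[0,-0.0008,0.009,0,0,0,0],[0,-0.0004,0.005,0,0,0,0],[0,0,0,0,0,0,0],[0,0,0,0,0,0,0]]'
python3 g.py w11
```

```text
time: 32.1
tcp_pos: [0.4777, -0.0188, 0.0231]
tcp_rot: [2.113, 2.321, 0.004]
wrist_force: [11.6, 2.6, -9.1]
opening: 0.132
grasp_force: 35.7
time: 32.8
tcp_pos: [0.4692, 0.0705, 0.0231]
tcp_rot: [2.112, 2.322, 0.006]
wrist_force: [14.3, 2.8, -11.0]
opening: 0.127
grasp_force: 35.4
time: 33.3
tcp_pos: [0.4665, 0.0985, 0.0231]
tcp_rot: [2.113, 2.321, 0.005]
wrist_force: [12.2, 2.5, -9.9]
opening: 0.133
grasp_force: 35.6
rings [0.0623 0.0878]
jaw 126 [0.0768 0.08  ]
anvil 1552 [0.0854 0.1065]
fin
```

```bash
python3 -m inch '[[0.03,0,0,0,0,0,0],[0.05,0,0,0,0,0,0],[0.05,0,0,0,0,0,0],[0.05,0,0,0.04,0,0,0],[0.05,0,0,0.04,0,0,0],[0.05,0,-0.03,0.045,0,0,0],[0.05,-0.01,-0.045,0.045,0,0,0],[0.05,-0.01,-0.045,0.02,0,0,0]]'
python3 -m inch '[[0.05,0,-0.02,0,0,0,0],[0.05,0,0,0,0,0,0],[0.05,0,0,0,0,0,0],[0.05,0,0,0,0,0,0]]'
python3 g.py w12
python3 - <<'E'
from m import *
measure(shot('top'));
E
```

```text
time: 34.15
tcp_pos: [0.4475, -0.0101, 0.2017]
tcp_rot: [2.112, 2.322, 0.004]
wrist_force: [0.9, -0.4, 0.1]
opening: 0.585
grasp_force: 0.0
time: 34.55
tcp_pos: [0.4472, -0.029, 0.1979]
tcp_rot: [-2.115, -2.323, 0.0]
wrist_force: [0.5, 0.2, -0.3]
opening: 0.579
grasp_force: 0.0
rings [0.0573 0.0873]
jaw 64 [0.0765 0.0797]
anvil 607 [0.0851 0.1066]
fin [-0.2461 -0.1951]
tall [152. 160.] 135 mm [661.  313.3] [ 7.4 77.2] 83.5 z [0.044 0.068 0.087]
tall [296. 164.] 227 mm [655.9 -47.8] [26.3 53.3] 5.9 z [0.043 0.054 0.059]
tall [230. 183.] 484 mm [612.5 115.7] [52.6 59.8] 87.7 z [0.044 0.06  0.065]
base [219. 228.] 67 mm [497.5 155.6] [30.2 23.5] 88.0 z [-0.     0.003  0.006]
base [218. 260.] 43 mm [418.6 151. ] [13.8 19.8] 8.9 z [-0.001  0.002  0.006]
low [216. 243.] 209 mm [460.9 154.8] [68.9 23.3] 1.2 z [0.014 0.016 0.019]
rod [182. 196.] 98 mm [583.1 249.5] [38.4 29.7] 89.9 z [0.005 0.006 0.009]
board [222. 183.] 2489 mm [618.6 145.3] [255.7 111.3] 89.3 z [0.003 0.005 0.008]
```

View pics/w12.png

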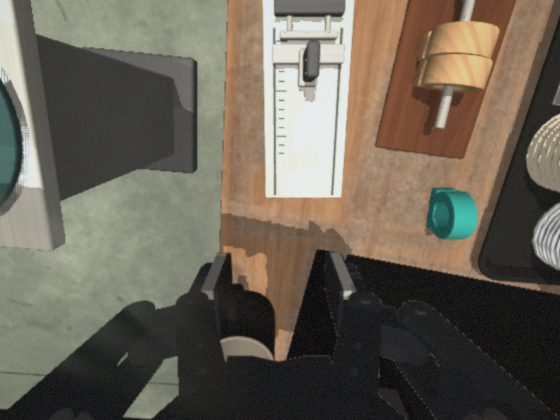

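The picture shows the jaw about 5–6 mm from the anvil at (308,42), which counts as shut. The rings stand on the board at (458,55) with the rod through them, and the robot touches nothing. I'm handing in.

```bash
python3 -c "
from cell import manip; print(manip.close_job())"
```

```text
the job is handed in; nothing more can be done
None
```

I handed the job in at about 35 s: both rings stand on the serving board with the rod lying released through them, the empty gauge's jaw is shut to about 5 mm, and the robot never worked near the mug or jar; the anvil reading was about 4–6 mm from images (limits 2–9), and no verdict was returned.

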